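# Nest the steel cups on the sample lift and hold the lift three clicks up

## Task

On the sample lift, set the middle steel cup upright into the wide one that already stands on the lift plate, let go of it, and then set the narrow cup into the middle one; lower each in, do not drop it, and leave the lever at rest until they are nested. Then swing the lift's sprung lever by its black knob, clockwise seen from above, exactly three clicks, never on to the fourth, and finish with the gripper still holding it steady at the third click, because it springs back as soon as it is let go. Leave the other things on the bench where they are.

Things in the scene. Friction and masses are not known exactly. Their poses are not given: they have to be found in the camera images.
- lever (a joint): angle of the lift's lever: 0 at its rest stop, growing as it is swung clockwise seen from above; 0.2 rad per click, so the third click rests at 0.6 rad (its end stop is at 1.3). Each click is felt as the push rising to a peak half-way (at 0.1, 0.3, 0.5, 0.7 rad) and then easing to a low at 0.2, 0.4, 0.6. A spring always drives it back to 0: the push needed at the knob, with the cups aboard, is about 3 to 4 N at the lows and 7 to 8 N at the peaks
- knob (a point): the lever's upright black round knob, 22 mm across and 50 mm tall (this point is its centre at half height, 97 mm above the bench; the bar's top face is 25 mm lower). It rides on the end of a flat steel bar, 120 mm from the pivot, and moves on a level circle about pivot. It turns with the lever, about 34 degrees of arc for three clicks
- pivot (a point): the lever's vertical hinge axis, at the knob's mid height (the top of the steel hub seen there is 21 mm lower)
- plate_top (a point): centre of the top face of the lift's round aluminium plate, 104 mm across, 60 mm above the bench at rest, level. Three clicks of the lever raise it by 15 mm (5 mm a click). A white and grey box-shaped base, 45 mm high, carries it and the lever; a slim reader post 123 mm high stands 70 mm beyond its centre (its +x side), the lever on its left (+y side)
- wide_cup_center (a point): centre, half-way up, of the widest steel cup: straight sided, open topped, 79 mm outside, 73 mm inside, 45 mm tall, floor 4 mm thick. Stands loose on the lift plate. z is up its axis
- middle_cup_center (a point): centre, half-way up, of the middle steel cup: straight sided, open topped, 58 mm outside, 52 mm inside, 75 mm tall, floor 4 mm thick, 0.14 kg or so. Stands loose on the bench; in the wide cup it stands 34 mm proud. z is up its axis
- narrow_cup_center (a point): centre, half-way up, of the narrow steel cup: straight sided, open topped, 36 mm outside, 30 mm inside, 105 mm tall, floor 4 mm thick, 0.1 kg or so. Stands loose on the bench; in the middle cup it stands 34 mm proud. z is up its axis
- vial_center (a point): bystander: small crimp-capped glass vial, 23 mm across, 45 mm tall, standing between the places of the two loose cups; this point is its centre
- jar_center (a point): bystander: squat amber jar with black lid, 56 mm across, 54 mm tall; this point is its centre
- rack_center (a point): bystander: white vial rack, 70 x 150 x 55 mm; this point is its centre
- dish_center (a point): bystander: flat glass dish, 90 mm across, 14 mm high; this point is its centre
- tipbox_center (a point): bystander: grey box with clear lid, 87 x 122 x 59 mm; this point is its centre
- bottle: bystander: amber bottle, 64 mm across, 110 mm tall; origin at the centre of its underside
- spatula: bystander: steel spatula lying flat, 160 mm long; origin on its underside

How it is judged (in metres and radians):
On the way, in this order (a step that is already met when the one before it is completed fails the run):
1. the middle cup stands in the wide cup on the lift plate, let go, before the narrow cup comes in (horizontal distance between wide_cup_center and plate_top below 0.02 m and z of wide_cup_center in the frame of plate_top between 0.018 and 0.027 m and angle between each of wide_cup_center, middle_cup_center's own z axis and vertical below 0.1 rad and horizontal distance between middle_cup_center and wide_cup_center below 0.012 m and z of middle_cup_center in the frame of wide_cup_center between 0.014 and 0.024 m and contact force between the fingers and middle_cup below 0.05 N and horizontal distance between narrow_cup_center and middle_cup_center above 0.05 m), for 0.2 s.
2. the narrow cup stands in the middle cup, let go, with the lever still at rest (horizontal distance between wide_cup_center and plate_top below 0.02 m and z of wide_cup_center in the frame of plate_top between 0.018 and 0.027 m and angle between each of wide_cup_center, middle_cup_center, narrow_cup_center's own z axis and vertical below 0.1 rad and horizontal distance between middle_cup_center and wide_cup_center below 0.012 m and z of middle_cup_center in the frame of wide_cup_center between 0.014 and 0.024 m and horizontal distance between narrow_cup_center and middle_cup_center below 0.012 m and z of narrow_cup_center in the frame of middle_cup_center between 0.014 and 0.024 m and contact force between the fingers and narrow_cup below 0.05 N and contact force between the fingers and middle_cup below 0.05 N and value of joint lever below 0.06 rad), for 0.2 s.
3. the fingers have brought the lever to the third click (value of joint lever between 0.52 and 0.68 rad and contact force between the fingers and lever above 1 N), for 0.2 s.
At the end, for the whole second after the job is handed in: The fingers (over 1 N) hold the lever still at the third click, 0.52 to 0.68 rad; narrow cup in middle cup in wide cup, let go, each upright within 0.1 rad, within 12 mm of the next one's centre and down on its floor within 5 mm; wide cup on the plate within 20 mm of its centre (all of step 3 and velocity of joint lever between -0.08 and 0.08 rad/s and horizontal distance between wide_cup_center and plate_top below 0.02 m and z of wide_cup_center in the frame of plate_top between 0.018 and 0.027 m and angle between each of wide_cup_center, middle_cup_center, narrow_cup_center's own z axis and vertical below 0.1 rad and horizontal distance between middle_cup_center and wide_cup_center below 0.012 m and z of middle_cup_center in the frame of wide_cup_center between 0.014 and 0.024 m and horizontal distance between narrow_cup_center and middle_cup_center below 0.012 m and z of narrow_cup_center in the frame of middle_cup_center between 0.014 and 0.024 m and contact force between the fingers and narrow_cup below 0.05 N and contact force between the fingers and middle_cup below 0.05 N and contact force between the fingers and wide_cup below 0.05 N); the arm keeps its last pose, push and grip.
It fails at once if the lever reaches the fourth click (0.74 rad) (value of joint lever above 0.74 rad).
It fails at once if the lever is worked before the narrow cup is in the middle one (value of joint lever above 0.2 rad and horizontal distance between narrow_cup_center and middle_cup_center above 0.02 m).
It fails at once if a cup is dropped (moving faster than 0.7 m/s with no finger on it) ((contact force between the fingers and middle_cup below 0.05 N and linear speed of middle_cup above 0.7 m/s) or (contact force between the fingers and narrow_cup below 0.05 N and linear speed of narrow_cup above 0.7 m/s)).
It fails at once if a bystander is moved by more than 30 mm (distance of any of vial_center, jar_center, rack_center, dish_center, tipbox_center, bottle, spatula from where it was at the start of the episode above 0.03 m).
It also fails if it takes over 72 s, if anything falls off the work surface, if the arm or the gripper's body presses on something with over 40 N, if the wrist force passes 120 N, or if a joint passes its speed limit or range.

## Robot

A 6-joint arm with a two-finger parallel gripper is mounted at the origin on the work surface. World frame = base frame: x ahead of the robot, y to its left, z up, the work surface at z = 0. Lengths are in mm, angles in rad, forces in N, time in s.
With the tool pointing down it reaches from about 275 to 825 mm from the base axis. Payload 5.2 kg.
Tool frame: the origin (TCP) lies at the very end of the fingers, on their centre line; the grasp point (between the pads) lies 19 mm behind it; z points along the fingers, y is the direction in which the jaws open and shut (so a half turn about z gives the same grasp; the last joint's range is limited). The gripper opens to 93 mm and grips with 3 to 60 N. Pads are 15 mm wide; open, the fingers measure 128 mm over their backs; the gripper's body (75 mm by 188 mm) begins 65 mm behind the grasp point.
Start: joints at [0.985, 0.259, 1.535, -0, 1.348, -0.203], TCP at [205.414, 510.206, 218.653] pointing down, gripper open.
Joint ranges: [-3.14, 3.14], [-0.91, 2.08], [0.19, 2.58], [-1.22, 4.36], [0.22, 2.71], [-3.12, 3.12]. Speed limits (rad/s): [2.57, 2.57, 3.14, 3.14, 3.14, 3.14].

## Interface

Orientations are given as [roll, pitch, yaw] about the fixed x, y, z axes, in that order (R = Rz(yaw) Ry(pitch) Rx(roll)).
In Python, from bench import robot gives the robot as it stands. The module is installed in compiled form; this text tells all that it offers. Calls block until the motion is done:
- robot.move_ptp(position, orientation): joint-space move of the TCP to a pose.
- robot.move_linear(position, ori=None, speed=150, f_stop=None): straight line of the TCP; ori=None keeps the orientation; speed is the mean speed in mm/s. With f_stop (N) it stops when the force on the tool has changed by that much, and returns True; else False.
- robot.move_j(angles): joint-space move.
- robot.move_gripper(opening): opening from 0.0 (shut) to 1.0 (fully open); the grip force is fixed at half the most; returns when the fingers have stopped.
- robot.sleep(seconds).
- robot.inverse_kinematics(position, orientation): joint angles nearest the present ones, or None.
- robot.get_image(name): name is "side" or "top"; returns a dict with "img" (400x640x3 uint8, blue, green, red), "fovy" (degrees; the focal length in pixels is half the picture's height over the tangent of half this angle, whatever the lens; pixels are square), "cx", "cy" (the principal point, pixels), "eye" and "orientation" of the camera in the world. Camera axes: x right, y down, z forward; pixel columns grow to the right and rows downward; lengths in mm; the calibration is good to about 2 mm. A picture is of the moment at which its call begins. There is no depth.
A pose or a line that the arm cannot do raises robot.MotionError and nothing moves.
- robot.hand_in(): hands the job in, once; it reports no verdict.
Readings, each from a call of its own:
- robot.current_t(): time.
- robot.current_qpos(): joint angles.
- robot.current_joint_vel(): joint speeds.
- robot.current_joint_efforts(): joint torques, N m.
- robot.current_tcp_pos(): TCP position.
- robot.current_eef_rot(): TCP orientation.
- robot.current_contact_force(): force on the tool from outside, world axes, zero at the start.
- robot.current_ft_torque(): the same for the moment, N m.
- robot.current_gripper_width(): opening from 0.0 (shut) to 1.0 (fully open).
Only numpy, scipy, OpenCV 4.12 (cv2) and the standard library are available. Lean on these libraries where they do the work, as an engineer would, in place of code of your own. Each camera call takes 0.05 s, during which the arm holds its last target.

## Working session

There is one attempt and no reset: what is moved stays moved. The work goes in short steps, each a Python script; the robot and the scene stay as the last script left them, time stands still between calls to the robot, and variables do not carry over. Pictures are saved under pics/ and viewed, and the job is handed in when it is done.

```bash
mkdir -p pics
python3 - <<'E'
from bench import robot
import cv2
for n in ("side","top"):
    d=robot.get_image(n); cv2.imwrite(f"pics/{n}0.png",d["img"]); print({k:v for k,v in d.items() if k!="img"})
print(robot.current_t(),robot.current_tcp_pos(),robot.current_eef_rot(),robot.current_gripper_width())
E
```

```text
{'fovy': 45.88192659921425, 'cx': 316.5708354750165, 'cy': 200.83950870998368, 'eye': array([ 504.7007526 , -877.80902631,  857.87875812]), 'orientation': array([-2.33809018,  0.0069203 , -0.10036818])}
{'fovy': 45.67970732852922, 'cx': 308.4039540116564, 'cy': 193.50406783232785, 'eye': array([ 413.4032826 ,  -78.15151143, 1096.1874681 ]), 'orientation': array([-2.98761818,  0.02315849, -1.55478764])}
0.1 [205.16549731 509.78864597 217.90721094] [-3.13999217e+00 -2.99956880e-04  2.75875476e+00] 1.002209128031245
```

View pics/side0.png

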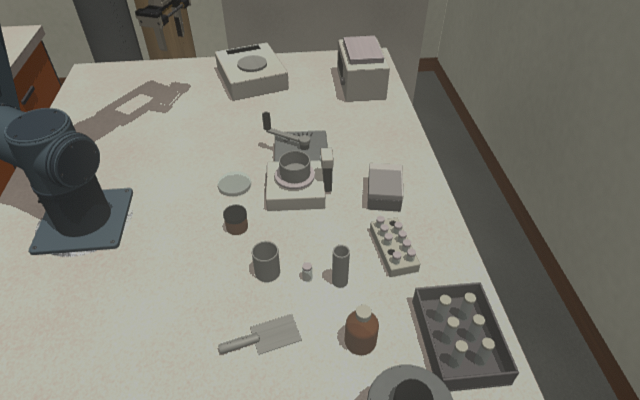

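View pics/top0.png

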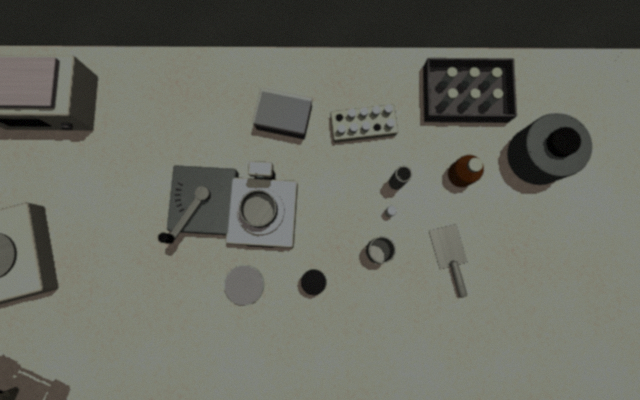

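Run:
```python
import cv2,numpy as np
t=cv2.imread("pics/top0.png");s=cv2.imread("pics/side0.png")
def crop(im,x0,y0,x1,y1,k,g=1.0):
    c=cv2.resize(im[y0:y1,x0:x1],None,fx=k,fy=k,interpolation=cv2.INTER_CUBIC)
    c=np.clip(255*(c/255.)**g,0,255).astype(np.uint8)
    for x in range((x0+9)//10*10,x1,10):
        cv2.line(c,((x-x0)*k,0),((x-x0)*k,6 if x%50 else 14),(0,0,255),1)
        if x%20==0: cv2.putText(c,str(x),((x-x0)*k,24),0,.4,(0,0,255),1)
    for y in range((y0+9)//10*10,y1,10):
        cv2.line(c,(0,(y-y0)*k),(6,(y-y0)*k),(0,0,255),1)
        if y%20==0: cv2.putText(c,str(y),(8,(y-y0)*k+4),0,.4,(0,0,255),1)
    return c
cv2.imwrite("pics/t_lift.png",crop(t,150,145,310,265,5,.6))
cv2.imwrite("pics/t_cups.png",crop(t,340,150,440,275,4,.6))
cv2.imwrite("pics/s_lift.png",crop(s,210,100,350,220,5,.8))
cv2.imwrite("pics/s_cups.png",crop(s,230,220,370,300,5,.8))
```

```text
(no output)
```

View pics/t_lift.png

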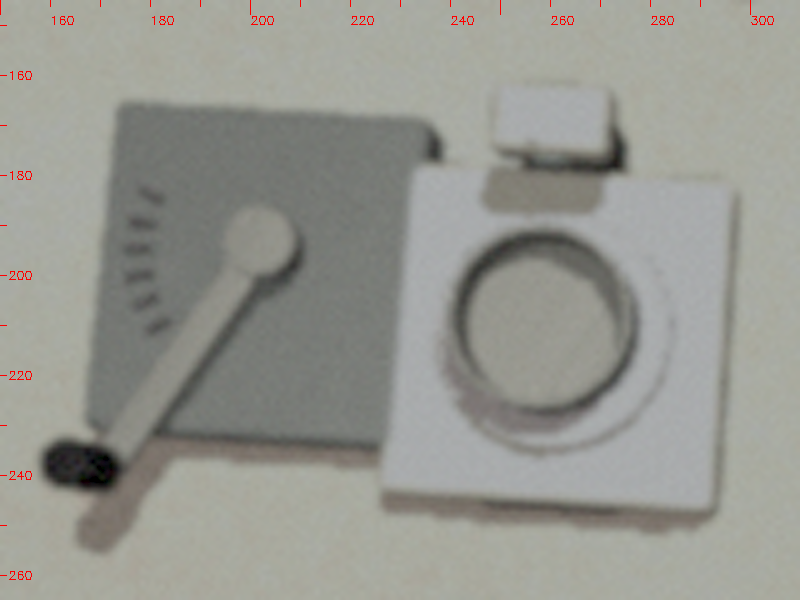

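View pics/t_cups.png

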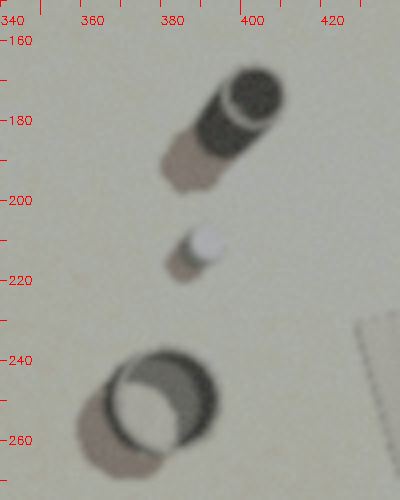

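View pics/s_lift.png

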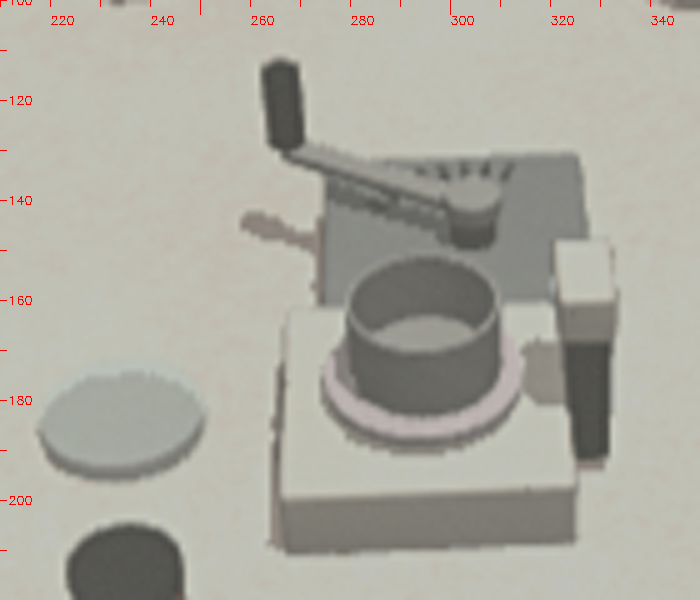

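View pics/s_cups.png

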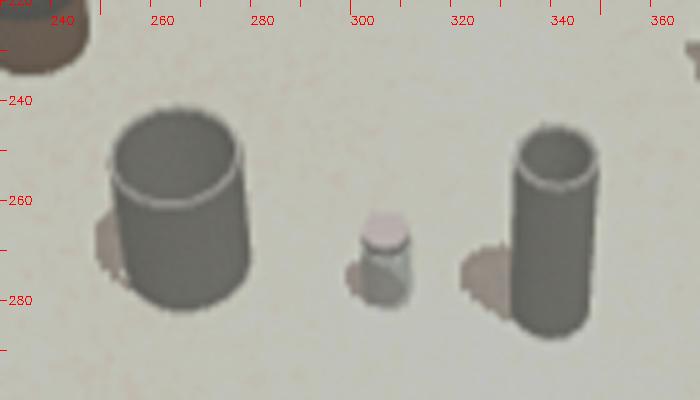

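```bash
cat > h.py <<'E'
import numpy as np, math
from scipy.spatial.transform import Rotation as R
CAM={"side":(45.88192659921425,316.5708354750165,200.83950870998368,[504.7007526,-877.80902631,857.87875812],[-2.33809018,.0069203,-.10036818]),
"top":(45.67970732852922,308.4039540116564,193.50406783232785,[413.4032826,-78.15151143,1096.1874681],[-2.98761818,.02315849,-1.55478764])}
def ray(c,u,v):
    f,cx,cy,e,o=CAM[c]; F=200/math.tan(math.radians(f)/2)
    return np.array(e),R.from_euler('xyz',o).apply([(u-cx)/F,(v-cy)/F,1])
def at(c,u,v,z):
    e,d=ray(c,u,v); return (e+d*(z-e[2])/d[2])[:2]
def proj(c,P):
    f,cx,cy,e,o=CAM[c]; F=200/math.tan(math.radians(f)/2)
    q=R.from_euler('xyz',o).inv().apply(np.atleast_2d(P)-np.array(e))
    return np.c_[q[:,0]/q[:,2]*F+cx,q[:,1]/q[:,2]*F+cy]
def tri(uv1,uv2):
    e1,d1=ray("top",*uv1);e2,d2=ray("side",*uv2)
    t=np.linalg.lstsq(np.c_[d1,-d2],e2-e1,rcond=None)[0]
    a=e1+t[0]*d1;b=e2+t[1]*d2; return (a+b)/2,np.linalg.norm(a-b)
E
python3 - <<'E'
from h import *
np.set_printoptions(precision=1,suppress=True)
for n,t,s,z in [("wide",(259,209.1),(294.7,160.8),105),("mid",(380.3,250.3),(265,251.4),75),("nar",(403.7,173.8),(341.2,251.4),105),("hub",(202.4,193.2),(304.8,138.6),76),("knobtop",(163.4,237.6),(266,113.6),122)]:
    print(n,at("top",*t,z),at("side",*s,z),tri(t,s))
E
```

```text
wide [532.3  50.9] [537.5  49.8] (array([535.1,  51.3, 103.4]), np.float64(5.071603930850795))
mid [ 451.  -207.1] [ 454.7 -213.5] (array([ 452.8, -207.8,   68.1]), np.float64(2.9606800696888618))
nar [ 611.6 -253.8] [ 613.2 -255.7] (array([ 612.8, -254.1,  103. ]), np.float64(1.5089927782030137))
hub [569.2 179.8] [573.  179.2] (array([571.3, 180.3,  74.8]), np.float64(3.768468428676945))
knobtop [468.6 244.4] [471.4 244.4] (array([470. , 244.7, 121.6]), np.float64(2.8012808108919462))
```

Run:
```python
from h import *
np.set_printoptions(precision=1,suppress=True)
print("vial",at("top",391.3,210.5,45),at("side",307,266,45),"bottle",at("top",474,165,110),at("side",363,313,110))
from bench import robot
import cv2
print(robot.inverse_kinematics([452,-209,170],[math.pi,0,math.pi]),robot.inverse_kinematics([612,-254,200],[math.pi,0,math.pi]),robot.inverse_kinematics([524,290,80],[math.pi,0,math.radians(113)]))
robot.move_ptp([452,-209,170],[math.pi,0,math.pi])
print(robot.current_t(),robot.current_tcp_pos(),robot.current_eef_rot())
for n in ("side","top"):
    d=robot.get_image(n); cv2.imwrite(f"pics/{n}1.png",d["img"])
    u,v=proj(n,robot.current_tcp_pos())[0]; print(n,u,v)
    x0=int(u)-80;y0=max(0,int(v)-60)
    c=cv2.resize(d["img"][y0:y0+120,x0:x0+160],None,fx=5,fy=5,interpolation=cv2.INTER_CUBIC)
    c=np.clip(255*(c/255.)**.6,0,255).astype(np.uint8)
    cv2.drawMarker(c,(int((u-x0)*5),int((v-y0)*5)),(0,0,255),0,14,1); print(x0,y0)
    cv2.imwrite(f"pics/{n}1c.png",c)
```

```text
vial [ 540.3 -235.8] [ 542.5 -238.9] bottle [ 631.1 -400.5] [ 632.1 -408.7]
[-0.7  0.2  1.7  0.   1.2 -2.2] [-0.6  0.5  1.3  0.   1.4 -2.1] [ 0.3  0.5  1.6 -0.   1.1 -0.1]
2.7917 [ 452.3 -208.4  170.1] [ 3.1  0.  -3.1]
side 259.85842007175563 219.14788175325037
179 159
top 387.2054682993262 247.94464811558538
307 187
```

View pics/side1c.png

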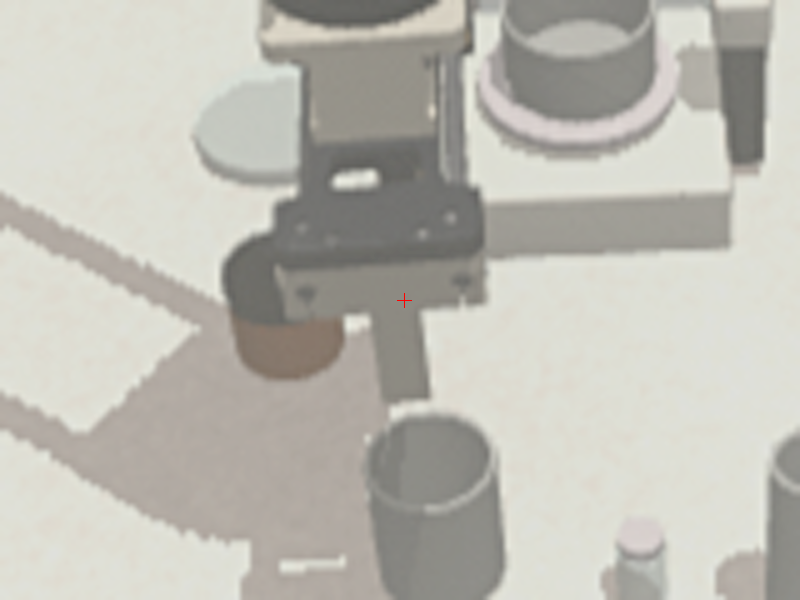

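View pics/top1c.png

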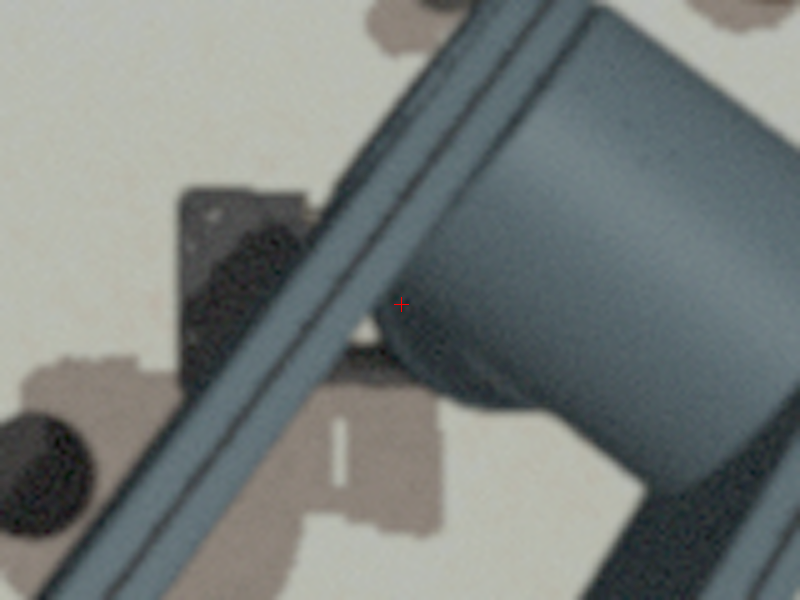

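Run:
```python
from h import *
np.set_printoptions(precision=2,suppress=True)
for y in (46.5,64): print((proj("side",[452.3,-208.4-y,170.1])[0]-[179,159])*5)
print((proj("side",[453.3,-208.4-64,170.1])-proj("side",[452.3,-208.4-64,170.1]))*5)
```

```text
[406.   386.38]
[406.67 420.27]
[[ 2.61 -0.21]]
```

```bash
cat >> h.py <<'E'
def shot(robot,n,name,u=None,v=None,w=160,h=120,k=5,pts=()):
    import cv2
    d=robot.get_image(n); im=d["img"]; cv2.imwrite(f"pics/{name}_full.png",im)
    x0=int(min(max(u-w/2,0),640-w));y0=int(min(max(v-h/2,0),400-h))
    c=cv2.resize(im[y0:y0+h,x0:x0+w],None,fx=k,fy=k,interpolation=cv2.INTER_CUBIC)
    c=np.clip(255*(c/255.)**.6,0,255).astype(np.uint8)
    for P in pts:
        a,b=proj(n,P)[0]; cv2.drawMarker(c,(int((a-x0)*k),int((b-y0)*k)),(0,0,255),0,12,1)
    cv2.imwrite(f"pics/{name}.png",c); print(name,"x0,y0",x0,y0)
E
python3 - <<'E'
from h import *
from bench import robot
robot.move_linear([454,-210,90],speed=150)
s=robot.move_linear([454,-210,48],speed=80,f_stop=8)
print(s,robot.current_tcp_pos())
robot.move_gripper(0.0); print(robot.current_gripper_width()*93, robot.current_contact_force())
robot.move_linear([454,-210,60],speed=60)
print(robot.current_t(),robot.current_gripper_width()*93,robot.current_contact_force(),robot.current_tcp_pos())
shot(robot,"side","s2",262,240)
shot(robot,"top","t2",380,240)
E
```

```text
False [ 454.28051129 -210.19984665   48.31343697]
56.22107957136 [-0.46718723 -0.15660474  1.49187514]
5.2667 56.50050347579417 [-0.38949651  0.01054453 -1.29093148] [ 454.3812719  -210.28966639   60.57282113]
s2 x0,y0 182 180
t2 x0,y0 300 180
```

View pics/s2.png

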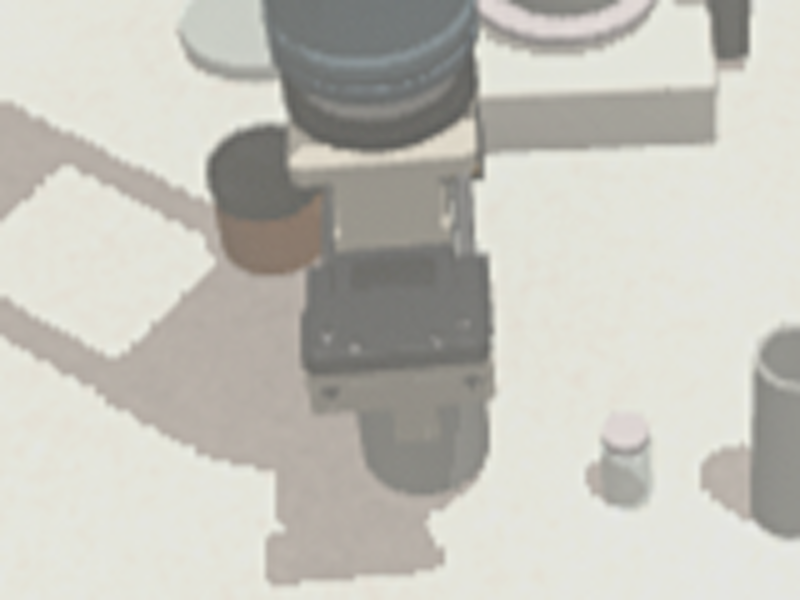

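Run:
```python
from h import *
from bench import robot
np.set_printoptions(precision=2,suppress=True)
p=lambda y:(proj("side",[454.4,y,60])[0]-[182,180])*5
print(p(-239),p(-210))
O=[math.pi,0,math.pi]
robot.move_linear([454,-210,215],speed=200)
robot.move_linear([534.5,50.4,215],speed=200)
robot.move_linear([534.5,50.4,163],speed=150)
print(robot.current_t(),robot.current_gripper_width()*93,robot.current_tcp_pos(),robot.current_eef_rot())
shot(robot,"side","s3",294,150)
shot(robot,"top","t3",259,205)
```

```text
[418.54 425.54] [417.01 373.09]
8.3083 56.1695461478336 [534.6   49.84 163.29] [-3.14 -0.    3.14]
s3 x0,y0 214 90
t3 x0,y0 179 145
```

View pics/s3.png

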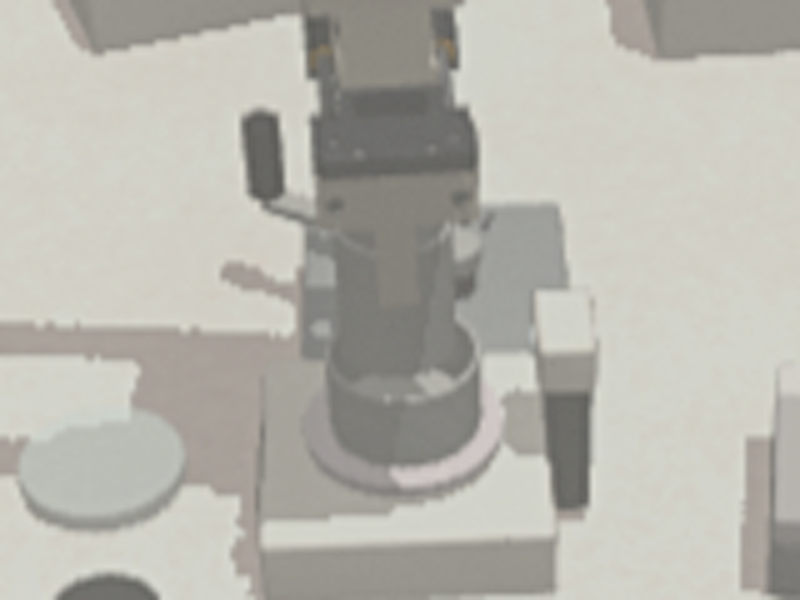

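View pics/t3.png

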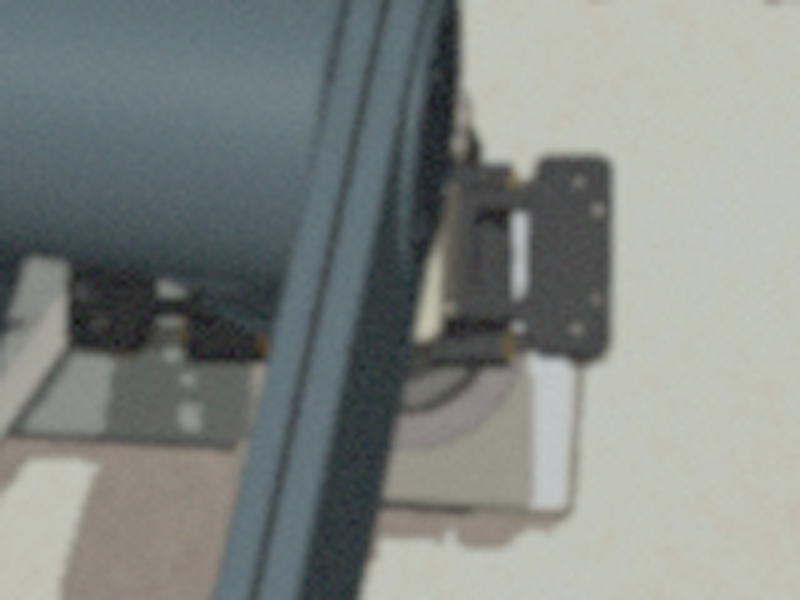

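Run:
```python
from h import *
np.set_printoptions(precision=1,suppress=True)
p=lambda *P:(proj("side",P)[0]-[214,90])*5
print(p(534.6,21,163),p(534.6,50,190),p(534.6,50,119),p(537,50,105),p(538,50,105),p(537,51,105))
def edges(x,y,z,r):
    t=np.linspace(0,2*math.pi,360); q=(proj("side",np.c_[x+r*np.cos(t),y+r*np.sin(t),0*t+z])-[214,90])*5
    return q.min(0),q.max(0)
for z in (190,150,119): print(z,edges(537.1,50,z,29))
print(edges(537,50.4,105,39.5))
```

```text
[396.7 297.9] [390.4 215.9] [396.5 332.4] [402.4 353.9] [404.4 353.7] [402.3 352.6]
190 (array([335. , 180.4]), array([456.2, 252.1]))
150 (array([339.8, 246.9]), array([458.1, 319.2]))
119 (array([343.4, 296.3]), array([459.6, 369.1]))
(array([323.8, 304.9]), array([480.8, 404.2]))
```

Run:
```python
import cv2,numpy as np
im=cv2.imread("pics/s3_full.png")[125:185,264:324]
c=cv2.resize(im,None,fx=12,fy=10,interpolation=cv2.INTER_CUBIC); 
c=np.clip(255*(c/255.)**.5,0,255).astype(np.uint8)
for i in range(0,60,10): cv2.putText(c,str(264+i),(i*12,10),0,.4,(0,0,255),1); cv2.line(c,(i*12,0),(i*12,8),(0,0,255)); cv2.putText(c,str(125+i),(0,i*10+4),0,.4,(0,0,255),1)
cv2.imwrite("pics/s3z.png",c)
```

```text
(no output)
```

View pics/s3z.png

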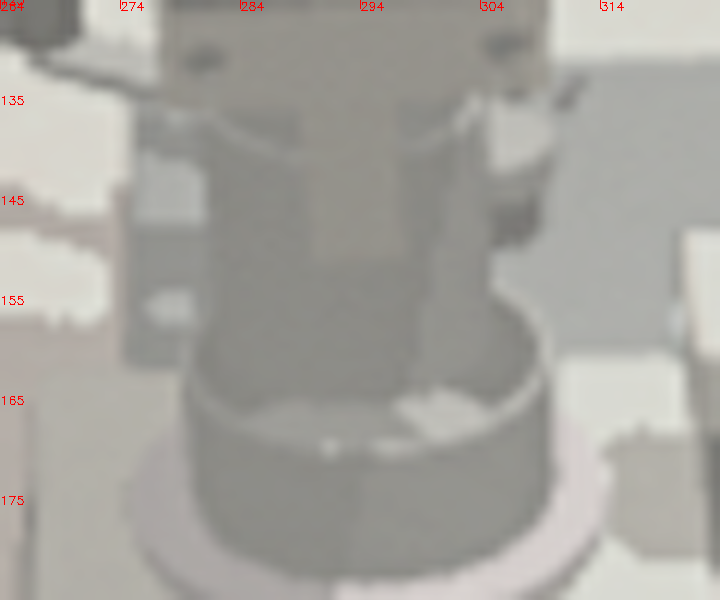

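Run:
```python
from h import *
from bench import robot
robot.move_linear([536.6,52,163],speed=60)
print(robot.current_tcp_pos())
s=robot.move_linear([536.6,52,120],speed=60,f_stop=4)
print(s,robot.current_tcp_pos(),robot.current_contact_force())
if not s:
    s=robot.move_linear([536.6,52,108],speed=15,f_stop=3)
    print(s,robot.current_t(),robot.current_tcp_pos(),robot.current_contact_force())
shot(robot,"side","s4",294,150,60,60,10)
```

```text
[537.17613964  52.06867017 163.72543821]
False [536.85807715  51.97561144 120.20553928] [-0.46503223  0.11973793 -0.4153779 ]
True 10.1 [536.65746842  52.01583034 112.0677808 ] [-1.20542073  1.46456463  5.19101928]
s4 x0,y0 264 120
```

View pics/s4.png

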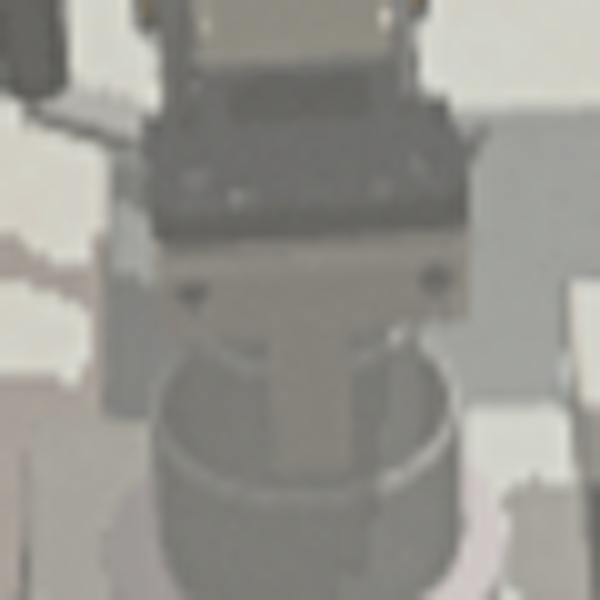

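Run:
```python
from h import *
from bench import robot
robot.move_gripper(1.0)
robot.move_linear([536.6,52,215],speed=120)
# go to the narrow cup, high
robot.move_linear([612,-200,215],speed=250)
print(robot.current_t(),robot.current_tcp_pos())
shot(robot,"side","s5",294,160,100,80,8)
shot(robot,"top","t5",259,205,100,80,8)
```

```text
13.1417 [ 611.69730631 -198.73592887  214.92536828]
s5 x0,y0 244 120
t5 x0,y0 209 165
```

View pics/s5.png

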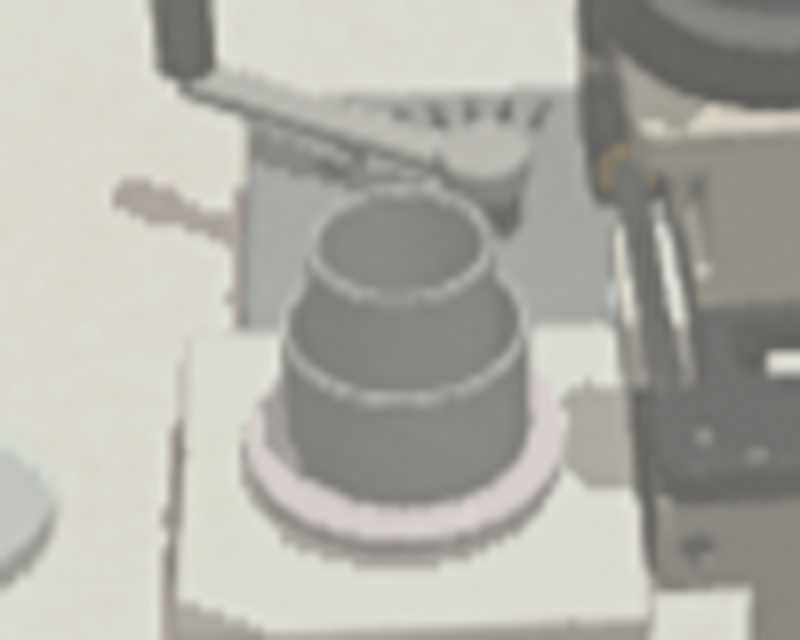

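View pics/t5.png

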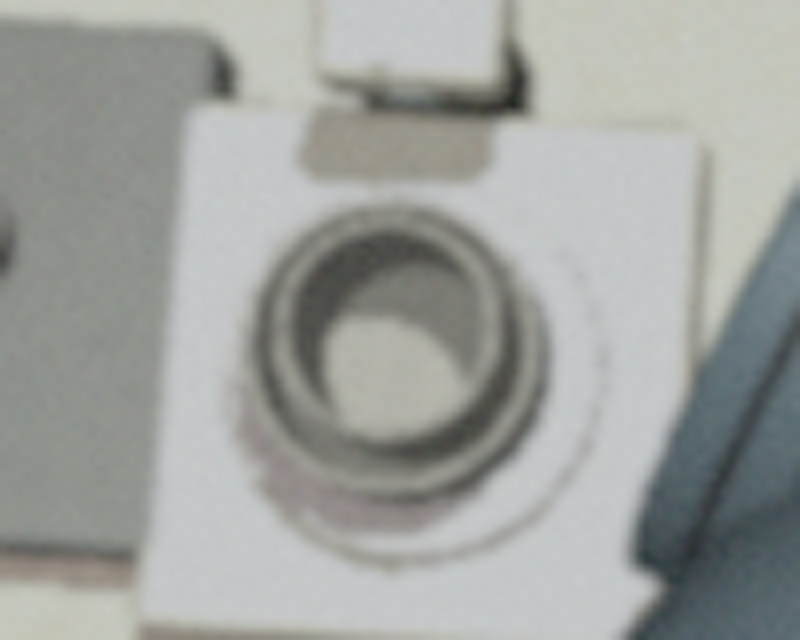

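View pics/s5_full.png

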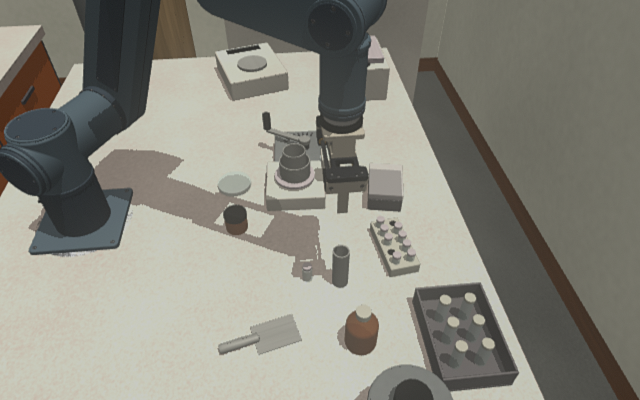

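Run:
```python
from h import *
np.set_printoptions(precision=1,suppress=True)
print("mid", at("top",209+390/8,165+340/8,139),at("side",244+402.5/8,120+242/8,139))
print("wide",at("top",209+399/8,165+351/8,105),at("side",244+406/8,160.8,105))
def box(c,x,y,z,r,o):
    t=np.linspace(0,2*math.pi,360); q=(proj(c,np.c_[x+r*np.cos(t),y+r*np.sin(t),0*t+z])-o)*8
    return q.min(0),q.max(0)
print("plate",box("top",533,50,60,52,[209,165]),box("side",537,50,60,52,[244,120]))
print(at("side",244+404/8,120+ (445)/8,60))
```

```text
mid [531.5  49.1] [537.9  49.1]
wide [532.8  51.1] [537.7  49.8]
plate (array([235.4, 183.8]), array([612.5, 559.5])) (array([248.1, 332.5]), array([570.3, 543.3]))
[534.9  45.1]
```

Run:
```python
from h import *
from bench import robot
robot.move_linear([613.5,-254.7,215],speed=150)
robot.move_linear([613.5,-254.7,110],speed=150)
s=robot.move_linear([613.5,-254.7,78],speed=80,f_stop=8)
robot.move_gripper(0.0); print(s,robot.current_tcp_pos(),robot.current_gripper_width()*93)
robot.move_linear([613.5,-254.7,95],speed=60)
print(robot.current_t(),robot.current_gripper_width()*93,robot.current_contact_force())
robot.move_linear([613.5,-254.7,260],speed=200)
robot.move_linear([536.6,51,260],speed=200)
robot.move_linear([536.6,51,225],speed=100)
print(robot.current_t(),robot.current_gripper_width()*93,robot.current_tcp_pos(),robot.current_contact_force())
shot(robot,"side","s6",294,130,100,80,8)
```

```text
False [ 613.46041166 -254.61851347   77.95119356] 34.48423454849299
16.5333 34.408930319399104 [ 0.13677075  0.1215813  -2.16531898]
19.7333 34.90028421672568 [536.66743873  50.66975388 224.8959376 ] [ 0.8599765  -0.09545344 -0.7777788 ]
s6 x0,y0 244 90
```

View pics/s6.png

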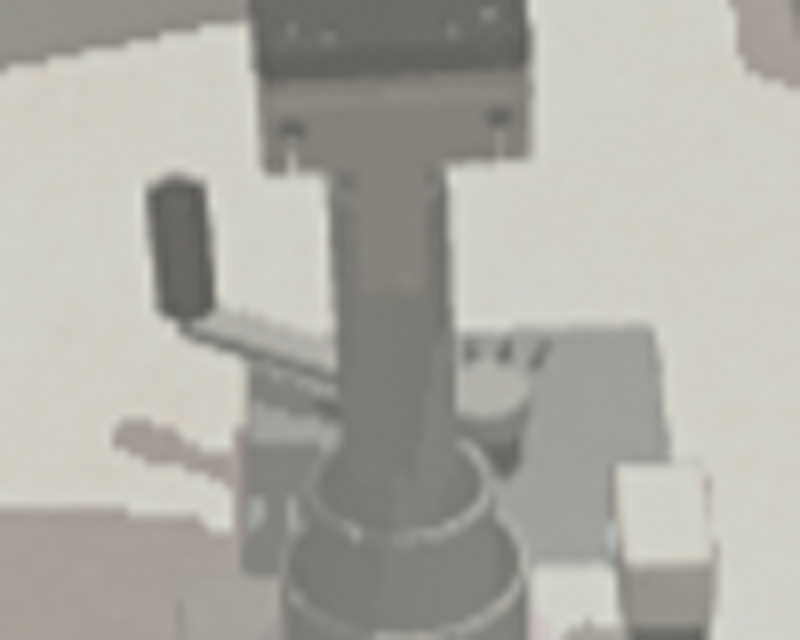

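Run:
```python
from h import *
from bench import robot
robot.move_linear([537.1,52,225],speed=40)
s=robot.move_linear([537.1,52,154],speed=70,f_stop=4)
print(s,robot.current_tcp_pos(),robot.current_contact_force())
if not s:
    s=robot.move_linear([537.1,52,142],speed=15,f_stop=3)
    print(s,robot.current_t(),robot.current_tcp_pos(),robot.current_contact_force())
    if s and robot.current_tcp_pos()[2]<149:
        robot.move_gripper(1.0)
        robot.move_linear([537.1,52,245],speed=120)
        robot.move_linear([470,200,245],speed=200)
        robot.move_linear([430,270,245],speed=200)
        print(robot.current_t())
        shot(robot,"side","s7",294,150,100,80,8)
        shot(robot,"top","t7",259,205,100,80,8)
```

```text
False [537.50484182  51.96380987 154.50046742] [ 0.31390267 -0.60067262 -1.73743859]
True 21.7833 [537.18666284  52.18575766 145.70427304] [1.18597871e-03 5.10301092e-01 5.28992114e+00]
25.3333
s7 x0,y0 244 110
t7 x0,y0 209 165
```

View pics/s7.png

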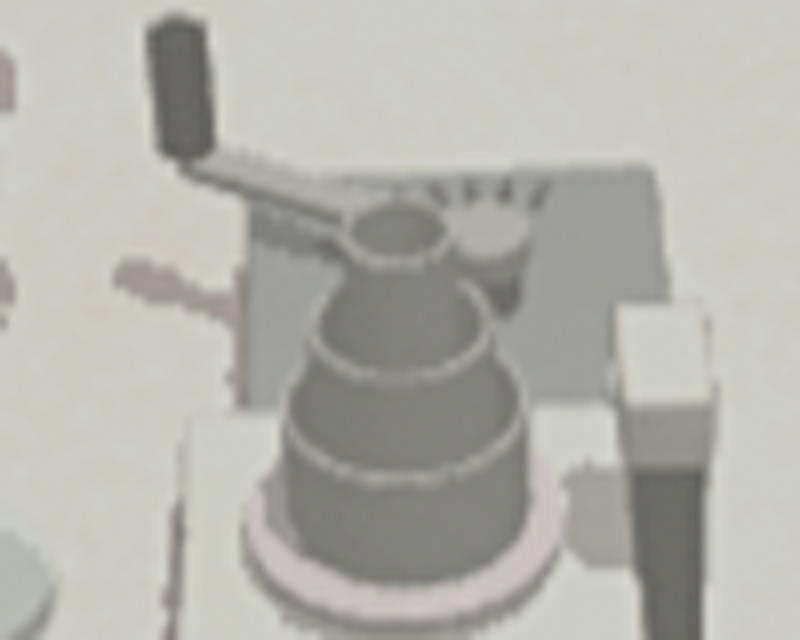

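View pics/t7.png

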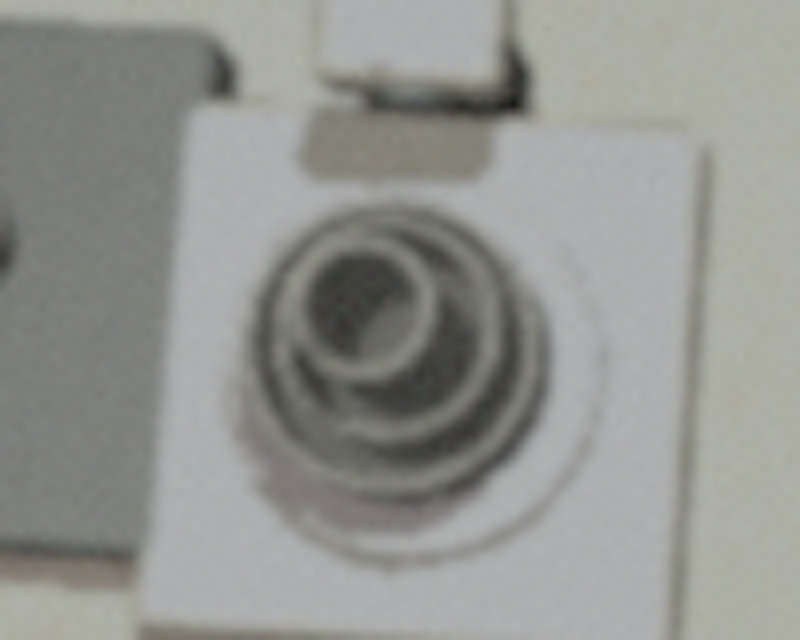

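Run:
```python
from h import *
from bench import robot
np.set_printoptions(precision=1,suppress=True)
print("nar",at("top",209+367/8,165+306/8,173),at("side",244+396.5/8,110+232/8,173))
psi=math.radians(147.4)
robot.move_ptp([471,244.5,170],[math.pi,0,psi])
print(robot.current_t(),robot.current_tcp_pos(),robot.current_eef_rot())
shot(robot,"side","s8",275,120,100,80,8,pts=[[471,244.5,122]])
shot(robot,"top","t8",170,235,100,80,8)
```

```text
nar [535.7  50.5] [537.4  49.5]
25.9833 [471.4 243.7 170.1] [-3.1 -0.   2.6]
s8 x0,y0 225 80
t8 x0,y0 120 195
```

View pics/s8.png

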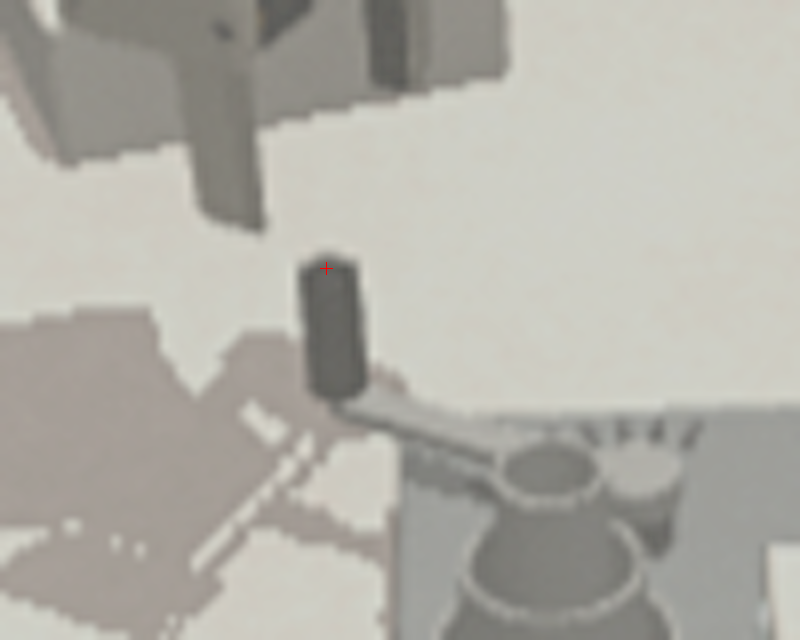

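View pics/t8.png

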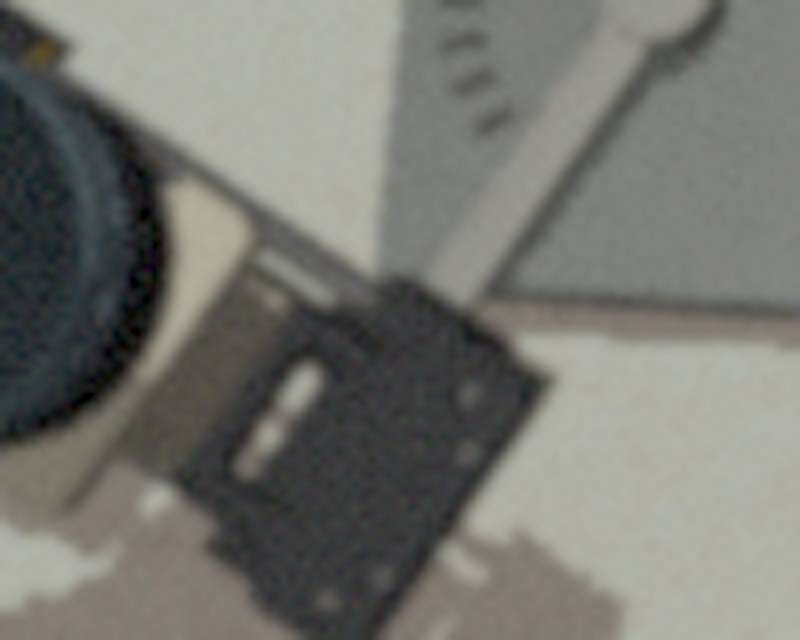

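Run:
```python
from h import *
from bench import robot
np.set_printoptions(precision=2,suppress=True)
robot.move_linear([471,244.5,130],speed=120)
s=robot.move_linear([471,244.5,80],speed=70,f_stop=5)
print(s,robot.current_tcp_pos(),robot.current_contact_force())
if not s:
    f0=robot.current_contact_force()
    robot.move_gripper(0.0); robot.sleep(.3)
    f=robot.current_contact_force()-f0
    t=np.array([.54,.84,0]) # clockwise tangent (angle decreasing)
    print(robot.current_gripper_width()*93,f,f@t,robot.current_tcp_pos(),robot.current_ft_torque(),robot.current_t())
    shot(robot,"side","s9",275,120,100,80,8)
```

```text
False [471.3  244.58  80.2 ] [0.21 0.2  0.34]
21.557723629483217 [ 3.14  7.94 -4.7 ] 8.364295180430995 [472.25 246.36  80.08] [ 0.97 -0.39 -0.07] 28.8417
s9 x0,y0 225 80
```

View pics/s9.png

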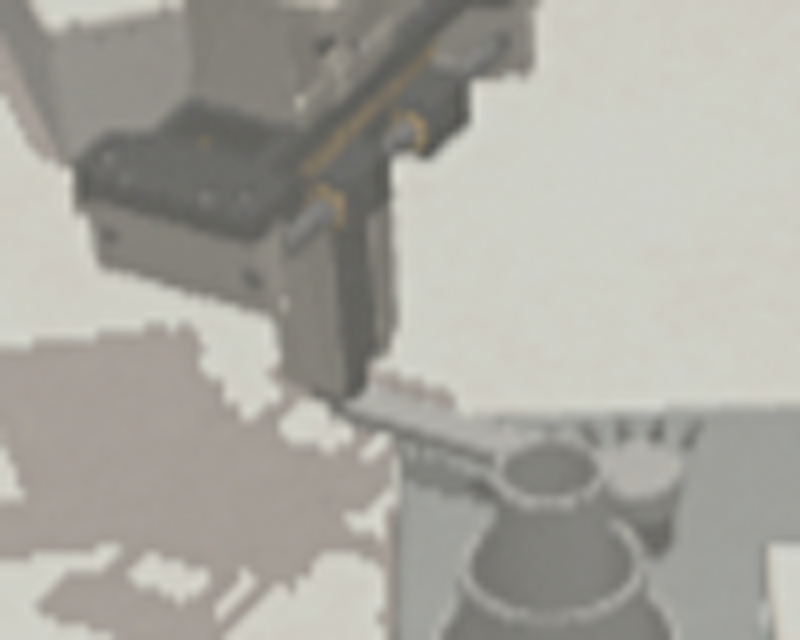

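```bash
cat > lev.py <<'E'
from h import *
from bench import robot
P=np.array([573.,181.]); 
a0=math.atan2(246.36-181,472.25-573); r0=120.1
def ang():
    p=robot.current_tcp_pos(); return a0-math.atan2(p[1]-P[1],p[0]-P[0])
def go(q,speed=40):
    a=a0-q
    robot.move_linear([P[0]+r0*math.cos(a),P[1]+r0*math.sin(a),80],[math.pi,0,math.radians(147.4)-q],speed=speed)
def rep(q):
    f=robot.current_contact_force(); a=a0-ang()
    t=np.array([math.sin(a),-math.cos(a)]); p=robot.current_tcp_pos()
    print("cmd %.3f act %.3f Ft %.2f Fr %.2f Fz %.2f r %.1f yaw %.3f t %.2f"%(q,ang(),f[:2]@t,f[0]*math.cos(a)+f[1]*math.sin(a),f[2],np.hypot(*(p[:2]-P)),robot.current_eef_rot()[2],robot.current_t()))
E
python3 - <<'E'
from lev import *
import cv2
for q in np.arange(0.0,0.441,0.04):
    go(q); rep(q)
    if ang()>0.5: break
shot(robot,"side","s10",285,130,100,80,8)
shot(robot,"top","t10",190,205,100,80,8)
E
```

```text
cmd 0.000 act 0.002 Ft 1.95 Fr 0.88 Fz -0.79 r 120.2 yaw 2.573 t 29.14
cmd 0.040 act 0.034 Ft -4.00 Fr 0.90 Fz 2.89 r 120.2 yaw 2.534 t 29.41
cmd 0.080 act 0.072 Ft -5.49 Fr 0.00 Fz 2.82 r 120.3 yaw 2.494 t 29.68
cmd 0.120 act 0.111 Ft -5.93 Fr 0.53 Fz 4.19 r 120.3 yaw 2.455 t 29.94
cmd 0.160 act 0.155 Ft -5.51 Fr 1.63 Fz 3.47 r 120.3 yaw 2.415 t 30.21
cmd 0.200 act 0.198 Ft -3.92 Fr 1.94 Fz 2.30 r 120.3 yaw 2.375 t 30.48
cmd 0.240 act 0.236 Ft -4.49 Fr 1.58 Fz 2.89 r 120.4 yaw 2.335 t 30.74
cmd 0.280 act 0.272 Ft -6.21 Fr 1.80 Fz 5.29 r 120.3 yaw 2.295 t 31.01
cmd 0.320 act 0.311 Ft -6.81 Fr 1.36 Fz 5.16 r 120.4 yaw 2.255 t 31.27
cmd 0.360 act 0.355 Ft -5.17 Fr 2.33 Fz 3.38 r 120.4 yaw 2.215 t 31.54
cmd 0.400 act 0.397 Ft -4.24 Fr 2.03 Fz 3.00 r 120.4 yaw 2.175 t 31.81
cmd 0.440 act 0.434 Ft -5.79 Fr 2.10 Fz 4.92 r 120.4 yaw 2.136 t 32.08
s10 x0,y0 235 90
t10 x0,y0 140 165
```

View pics/s10.png

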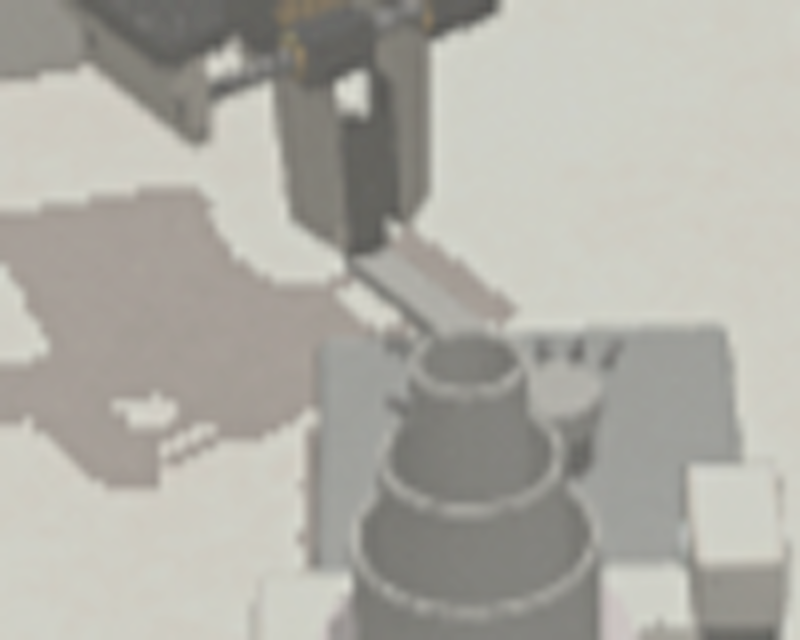

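View pics/t10.png

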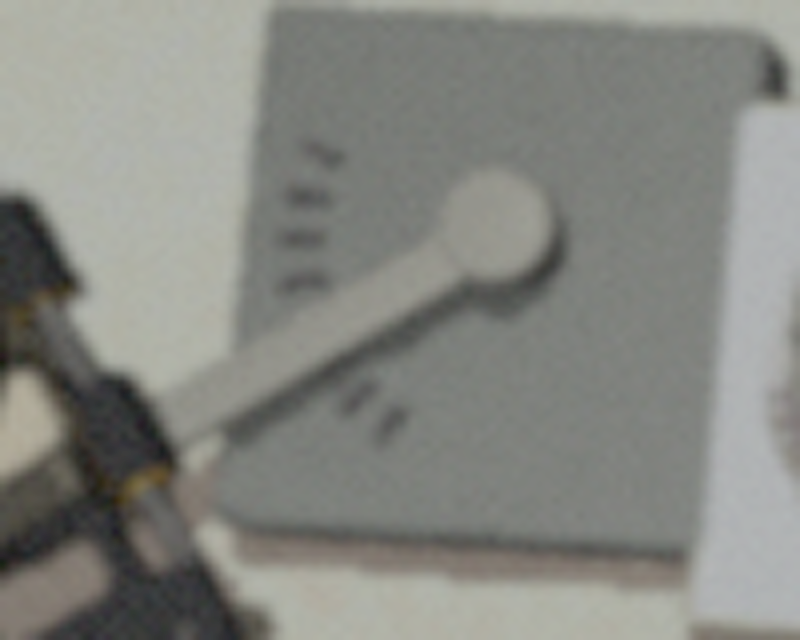

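Run:
```python
from lev import *
for q in (0.48,0.52,0.56,0.59,0.603):
    go(q); rep(q)
robot.sleep(.6); rep(0.603)
shot(robot,"side","s11",285,140,100,80,8)
shot(robot,"top","t11",220,205,160,80,5)
```

```text
cmd 0.480 act 0.470 Ft -7.47 Fr 1.64 Fz 5.58 r 120.4 yaw 2.096 t 32.44
cmd 0.520 act 0.509 Ft -7.92 Fr 1.02 Fz 5.25 r 120.3 yaw 2.056 t 32.71
cmd 0.560 act 0.553 Ft -6.96 Fr 0.77 Fz 4.61 r 120.3 yaw 2.016 t 32.98
cmd 0.590 act 0.585 Ft -6.32 Fr 1.49 Fz 4.63 r 120.3 yaw 1.986 t 33.23
cmd 0.603 act 0.598 Ft -5.23 Fr 1.56 Fz 4.78 r 120.3 yaw 1.973 t 33.48
cmd 0.603 act 0.597 Ft -5.55 Fr 1.45 Fz 4.54 r 120.3 yaw 1.973 t 34.08
s11 x0,y0 235 100
t11 x0,y0 140 165
```

View pics/s11.png

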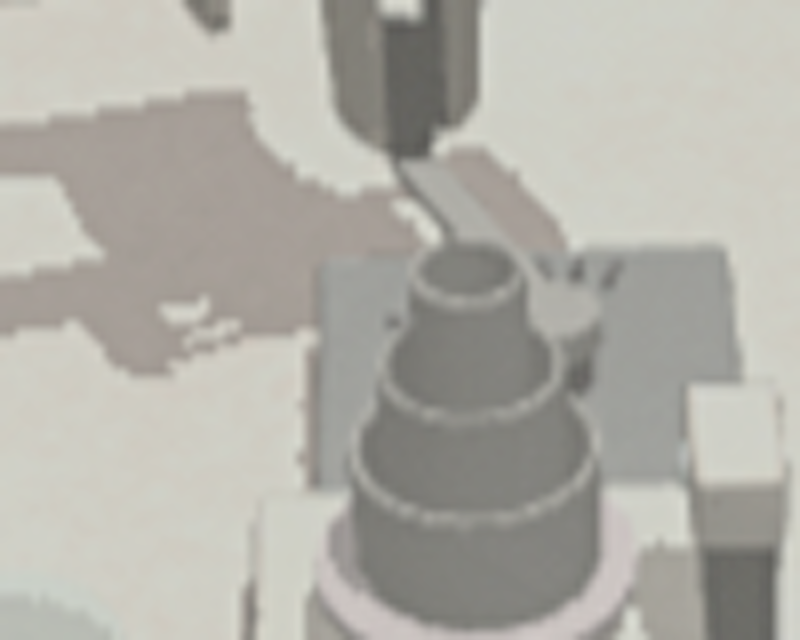

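View pics/t11.png

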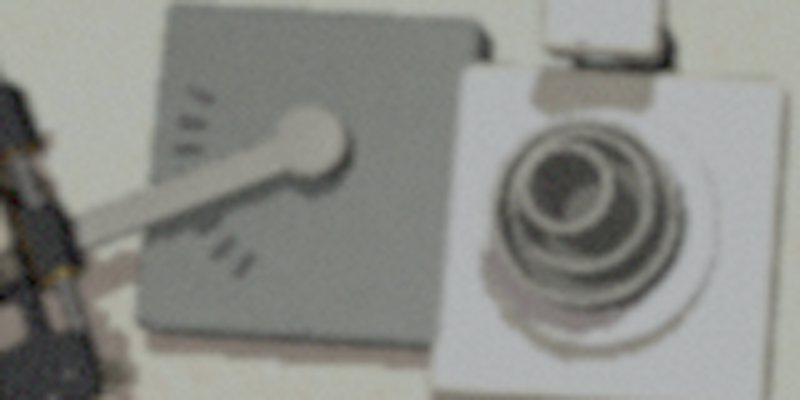

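Run:
```python
from lev import *
rep(0.603); robot.hand_in()
```

```text
cmd 0.603 act 0.597 Ft -5.84 Fr 0.72 Fz 4.09 r 120.3 yaw 1.973 t 34.17
the job is handed in; nothing more can be done
```

I nested the middle cup in the wide one and the narrow cup in the middle one, lowering each until it touched down before letting go. I then gripped the knob and swung the lever to the third click. The job was handed in at 34 s, with the gripper still holding the lever there.

**Lever:** The last readings put it at about 0.597 rad, with a steady push of about 5.5 N. The push peaked near 0.1, 0.3 and 0.5 rad and eased near 0.2 and 0.4. By eye, the bar turned about 33.6° (0.587 rad) between the first and last top pictures, which agrees.

**Cups:** Both touched down at the expected height, within about 0.3 mm. The last side and top pictures show all three upright and nested. After each release, the new cup's centre measured within about 4 mm of the next cup's. The wide cup measured about 3 mm from the plate centre.

**Disagreements:** The two cameras differed by 2 to 6 mm, mostly in x. I relied on the side camera for x, on cup positions relative to each other, and on the gripper centring itself. The force reading at the last click stayed a little above the stated 3 to 4 N low.

**Not checked:** I did not measure the bystanders again at the end. Nothing touched them as far as I saw.

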